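# Bring the pepper mill round to the board on the lazy Susan

## Robot

A 6-joint arm with a two-finger parallel gripper is mounted at the origin on the work surface. World frame = base frame: x ahead of the robot, y to its left, z up, the work surface at z = 0. Lengths are in mm, angles in rad, forces in N, time in s.
With the tool pointing down it reaches from about 350 to 975 mm from the base axis. Payload 7.1 kg.
Tool frame: the origin (TCP) lies between the finger pads; the fingertips stand 19 mm ahead of it and the grasp point (between the pads) is the TCP; z points along the fingers, y is the line along which they close (so a half turn about z gives the same grasp; the last joint's range is limited). The gripper opens to 88 mm and grips with 3 to 60 N. Pads are 20 mm wide; open, the fingers measure 115 mm over their backs; the gripper's body (75 mm by 178 mm) begins 61 mm behind the grasp point.
Start: joints at [-1.258, 0.423, 1.63, -0, 1.089, -0.019], TCP at [203.608, -590.888, 241.675] pointing down, gripper open.
Joint ranges: [-3, 3], [-0.9, 2.11], [0.09, 2.58], [-1.31, 4.45], [0.11, 2.69], [-2.54, 2.54]. Speed limits (rad/s): [2.39, 2.39, 3.01, 3.14, 3.14, 3.14].

## Interface

Orientations are given as a rotation vector (axis times angle).
In Python, from workcell import ctrl gives the robot as it stands.
- The arm moves only by the tool arm_command, never from a script. Its argument "series" is a list of rows, each an object with "linear": the shift along the tool's x, y, z in m, a list of three; "turn": the turn about the tool's z in rad. A call has 1 to 10 rows; each row shifts and turns the commanded pose from where the row before left it, along the tool's axes as they then stand; what a row does not reach is not made up. A row lasts 1/10 s, in which the tool goes at most 50 mm and 8.59 degrees, less where a joint would pass 70% of its speed; a pose out of reach is approached as far as the arm can. A call with a gripper value outside its range is refused whole. "jaw" is the opening, from -1 (shut) to 1 (fully open), set as the call begins (left out, the last holds). The fingers move at their own pace and stop on an object; the grip force is fixed at half the most. Time passes only in rows, so rows that do not move let the fingers close. It gives the time, the measured TCP pose, the force, the opening and the grip force at its end, in the units of the state.
- ctrl.get_obs(): the state, without advancing time (a new reading comes with each control period).
- ctrl.get_image(name): name is "scene" or "top"; returns a dict with "frame" (400x640x3 uint8, blue, green, red), "fx", "fy", "cx", "cy" (pixels), "rvec" (rotation vector, rad) and "tvec" (3), from world to camera coordinates, as OpenCV has them. Camera axes: x right, y down, z forward; pixel columns grow to the right and rows downward; lengths in mm; the calibration is good to about 2 mm. A picture is of the moment at which its call begins. There is no depth.
- ctrl.close_job(): hands the job in; it is judged then, once.
The state is a dict: "t": time; "qpos": joint angles; "qvel": joint speeds; "joint_torque": joint torques, N m; "ee_pos": TCP position; "orientation": TCP orientation; "ft_force": force on the tool from outside, world axes, zero at the start; "moment": the same for the moment, N m; "width": finger opening in mm; "grasp_force": force on a finger pad.
Only numpy, scipy, OpenCV 4.12 (cv2) and the standard library are available. Lean on these libraries where they do the work, as an engineer would, in place of code of your own. Each camera call takes 0.05 s, during which the arm holds its last target. There are 200 camera calls.

## Task

The pepper mill is turned away from where the cook needs it: with the fingertips, push the scalloped rim of the lazy Susan round until the pepper mill faces front, squarely at the middle of the chopping board's long edge beside the tray, then take the hand away and leave the tray at rest. Do it gently, pushing only the tray: do not touch or lift the things that stand on it, keep them all upright in their places, and leave the bowl and the canister beside the board alone.

Things in the scene. Friction and masses are not known exactly. Their poses are not given: they have to be found in the camera images.
- tray_centre (a point): Centre of the upper face of the lazy Susan's round wooden tray, on its turning axis, 40 mm above the table; its x and y axes turn with the tray. The four things on the tray stand about 80 mm from the axis, near this point's +x, +y, -x and -y axes. The tray's foot under it is 85 mm in radius, 10 mm high.
- tray_hollow (a point): A point in one of the 8 hollows of the tray's flower-shaped rim, on its floor 118 mm from the axis, 28 mm above the table, 45 degrees from tray_centre's x axis. The hollows repeat every 45 degrees (0, 45, 90 ... from that x axis); this one and those 90, 180 and 270 degrees round lie midway between the things on the tray. Gap between lobes: 24 mm wide at 125 mm from the axis, 37 mm at 130 mm.
- tray_lobe (a point): Outermost point of one of the 8 rounded lobes of the rim, 144 mm from the axis, 28 mm above the table, 22.5 degrees from tray_centre's x axis; they repeat every 45 degrees, each a 40 mm radius arc about a point 104 mm from the axis. The rim is vertical-sided, 18 to 38 mm above the table, open below, so a fingertip can stand in a hollow from outside and push the tray round.
- tray (a joint): Turn of the tray on its swivel, rad: 0 at the start, growing anticlockwise seen from above, no stops; the swivel turns freely both ways with light friction (about 0.06 N m) and stops within a few degrees of being let go.
- board_edge (a point): Middle of the long edge of the fixed wooden chopping board that faces the lazy Susan, on the board's upper face, 16 mm above the table; the board is 300 mm along this edge (the point's y axis) and reaches 180 mm back towards the robot (-x; a dough scraper lies on it, 15 mm high). The +x axis is level and points exactly at the tray's axis, 172 to 192 mm away, so the tray's front is its side nearest this point.
- stand: The lazy Susan's fixed round wooden foot under the tray, 170 mm wide, 10 mm high, carrying the swivel and the tray. Origin: centre of its underside, on the tray's turning axis.
- mill: Pepper mill standing on the tray: turned dark wood with a narrow waist, a domed head and a small steel ball on top, 140 mm tall, 52 mm wide at the foot, 0.15 to 0.31 kg. Origin: centre of its underside.
- saltpot: Squat white ceramic salt pot with a knobbed wooden lid, 60 mm wide, 70 mm tall, standing on the tray. Origin: centre of its underside.
- oilbottle: Green glass oil bottle with a cork, 50 mm wide, 150 mm tall, standing on the tray. Origin: centre of its underside.
- spicejar: Glass spice jar with a steel lid, 48 mm wide, 85 mm tall, standing on the tray. Origin: centre of its underside.
- bowl: White ceramic bowl on the table beside the board, 130 mm wide, 60 mm tall. Origin: centre of its underside.
- canister: Steel canister with a wooden lid on the table beside the board, 100 mm wide, 94 mm tall. Origin: centre of its underside.
Mind the look-alikes: they are no part of the job. What is shaped like the mill but orange or yellow is not meant.

How it is judged (in metres and radians):
At the end, for the whole second after the job is handed in: The pepper mill stands upright on the tray at the side facing the board, its centre within 12 mm of the straight line from the middle of the board's edge to the tray's axis (about 8 degrees of turn either way); the tray is at rest, and all four things stand upright on it, 64 to 96 mm from its axis (y of mill in the frame of board_edge between -0.012 and 0.012 m and x of mill in the frame of board_edge between 0.065 and 0.135 m and velocity of joint tray between -0.03 and 0.03 rad/s and angle between each of mill, saltpot, oilbottle, spicejar's own z axis and vertical below 0.15 rad and height (world z) of mill between 0.034 and 0.046 m and horizontal distance between mill and tray_centre between 0.064 and 0.096 m and height (world z) of saltpot between 0.034 and 0.046 m and horizontal distance between saltpot and tray_centre between 0.064 and 0.096 m and height (world z) of oilbottle between 0.034 and 0.046 m and horizontal distance between oilbottle and tray_centre between 0.064 and 0.096 m and height (world z) of spicejar between 0.034 and 0.046 m and horizontal distance between spicejar and tray_centre between 0.064 and 0.096 m); the robot touches nothing.
It fails at once if the lazy Susan is pushed with the arm or the gripper's body instead of the fingers (over 1 N) (contact force between the arm and stand above 1 N).
It fails at once if the robot touches a thing standing on the tray (over 0.5 N) (contact force between any of the fingers, the arm and mill above 0.5 N or contact force between any of the fingers, the arm and saltpot above 0.5 N or contact force between any of the fingers, the arm and oilbottle above 0.5 N or contact force between any of the fingers, the arm and spicejar above 0.5 N).
It fails at once if a thing on the tray is lifted off it (over 15 mm) (height (world z) of any of mill, saltpot, oilbottle, spicejar above 0.055 m).
It fails at once if a thing on the tray tips over (past 0.4 rad) (angle between any of mill, saltpot, oilbottle, spicejar's own z axis and vertical above 0.4 rad).
It fails at once if the bowl or the canister is moved by more than 15 mm (distance of any of bowl, canister from where it was at the start of the episode above 0.015 m).
It also fails if it takes over 61 s, if anything falls off the work surface, if the arm or the gripper's body presses on something with over 40 N, if the wrist force passes 120 N, or if a joint passes its speed limit or range.

## Working session

There is one attempt and no reset: what is moved stays moved. The work goes in short steps, Python scripts to look and compute and a tool call to move; the robot and the scene stay as the last step left them, time stands still between calls to the robot, and variables do not carry over. Pictures are saved under pics/ and viewed, at most 10 in all, crops included, and the job is handed in when it is done.

Besides the shell and the picture viewer there is one more tool, called after "Call:" as name([rows], argument=value, ...), one row to a line, values as JSON. arm_command: Moves the arm, as the interface text tells. Its arguments: {"type":"object","properties":{"series":{"type":"array"},"jaw":{"type":"number"}},"required":["series"]}

```bash
mkdir -p pics; python3 - <<'E'
from workcell import ctrl
import cv2
o=ctrl.get_obs();print(o)
for n in("scene","top"):
    d=ctrl.get_image(n);cv2.imwrite(f"pics/{n}0.png",d["frame"]);print({k:v for k,v in d.items() if k!="frame"})
E
```

```text
{'t': 0.0, 'qpos': array([-1.25798428e+00,  4.23811765e-01,  1.63070555e+00, -9.75933905e-06,
        1.08861365e+00, -1.90345078e-02]), 'qvel': array([-0.00023342, -0.00015239, -0.00086406, -0.00103716, -0.00066788,
        0.00057573]), 'joint_torque': array([-1.41926455e-03, -5.44631946e+01, -2.73665839e+01,  6.41400623e-02,
        2.28069664e-02, -1.35640639e-04]), 'ee_pos': array([ 203.45327585, -590.38571712,  240.91373016]), 'orientation': array([-3.09694612e+00, -5.18630743e-01,  3.66915760e-04]), 'ft_force': array([ 0.40676436, -0.39807934, -0.24723902]), 'moment': array([-0.02206907,  0.04667561,  0.00775738]), 'grasp_force': 0.0, 'width': 87.64072564594127}
{'fx': 419.97859360204825, 'fy': 419.97859360204825, 'cx': 321.4059060379836, 'cy': 193.09283809435152, 'rvec': array([ 1.64672662,  2.11580058, -0.68746213]), 'tvec': array([ 113.27953489, -430.50837836, 1348.4071332 ])}
{'fx': 421.64714062281723, 'fy': 421.64714062281723, 'cx': 321.6604530857882, 'cy': 203.20317211833765, 'rvec': array([ 2.1257552 , -2.17642826,  0.17460624]), 'tvec': array([  31.20126942,  554.73074171, 1131.43723104])}
```

View pics/top0.png

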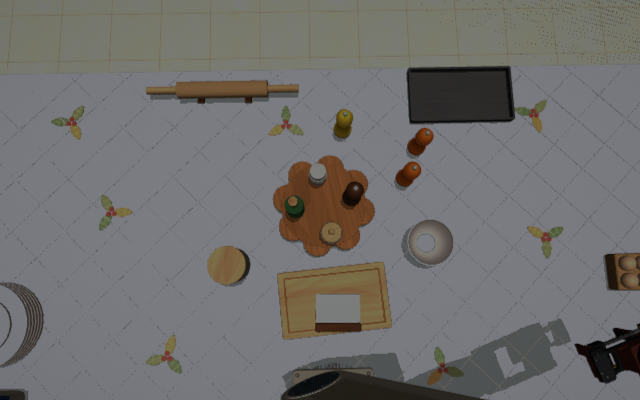

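View pics/scene0.png

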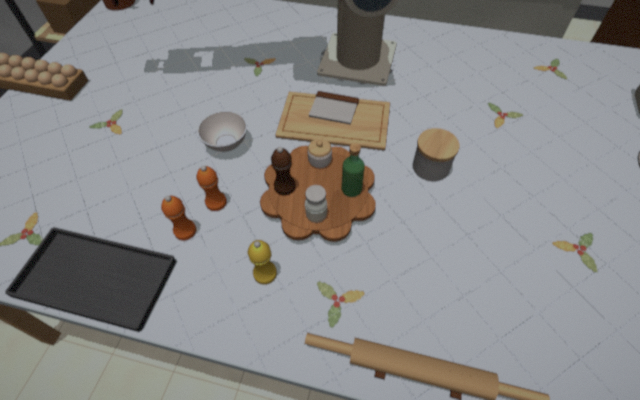

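The top view shows the tray near (324,206), with the mill on its right at about (353,193) and the board's facing edge from (277,273) to (383,263). The oil bottle, salt pot and spice jar stand at the other three places. The canister is at (228,265) and the bowl at (430,243).

```bash
cat > h.py <<'E'
import numpy as np,cv2
from scipy.optimize import least_squares
from workcell import ctrl
def bp(d,uv,z):
    R=cv2.Rodrigues(d["rvec"])[0];K=np.array([[d["fx"],0,d["cx"]],[0,d["fy"],d["cy"]],[0,0,1]])
    uv=np.atleast_2d(np.asarray(uv,float));r=(R.T@np.linalg.inv(K)@np.c_[uv,np.ones(len(uv))].T).T
    C=-R.T@np.asarray(d["tvec"]);return (C+r*((z-C[2])/r[:,2])[:,None])[:,:2]
def rad(th,ph):
    a=(th-ph)%(np.pi/4)-np.pi/8   # from lobe
    return 104*np.cos(a)+np.sqrt(1600-(104*np.sin(a))**2)
def tray(d,box=(255,140,390,262)):
    x0,y0,x1,y1=box;c=d["frame"][y0:y1,x0:x1];hsv=cv2.cvtColor(c,cv2.COLOR_BGR2HSV)
    m=(hsv[...,1]>90).astype(np.uint8)*255
    cs,_=cv2.findContours(m,cv2.RETR_EXTERNAL,cv2.CHAIN_APPROX_NONE)
    k=max(cs,key=cv2.contourArea)[:,0]+[x0,y0]
    P=bp(d,k,38)
    def f(p):
        v=P-p[:2];return np.hypot(*v.T)-rad(np.arctan2(v[:,1],v[:,0]),p[2])
    return min((least_squares(f,[*P.mean(0),q],loss="soft_l1",f_scale=2) for q in np.arange(4)*np.pi/16),key=lambda s:s.cost),len(k)
E
python3 - <<'E'
from h import *
d=ctrl.get_image("top")
s,n=tray(d);print("tray",s.x,s.cost,n,np.degrees(s.x[2]))
print("board corners",bp(d,[(277,273),(383,263),(391,328),(284,338)],16))
print("mill top",bp(d,[(356,187)],175),"foot?",bp(d,[(350,200)],40))
for n,u,z in(("salt/wood",(331,231),105),("spice",(317,172),125),("oil",(292,201),190),("bowl",(430,242),60),("can",(228,265),94)):print(n,bp(d,[u],z))
c=d["frame"][130:350,200:470];cv2.imwrite("pics/c1.png",cv2.resize(c,None,fx=2.7,fy=2.7,interpolation=cv2.INTER_CUBIC))
E
```

```text
tray [5.50217806e+02 1.34316077e+01 2.06990982e-01] 5930.688714271588 357 11.859709642024715
board corners [[ 366.53097607  146.1081567 ]
 [ 386.74452907 -149.03400132]
 [ 210.94535738 -162.81295532]
 [ 192.36780066  128.72674123]]
mill top [[573.99857758 -65.68918039]] foot? [[562.68388969 -61.10648984]]
salt/wood [[472.13596777  -3.34161177]]
spice [[625.3071085   29.62164374]]
oil [[540.17008688  92.24729906]]
bowl [[ 439.71973623 -272.10879133]]
can [[391.18246831 265.40853041]]
```

View pics/c1.png

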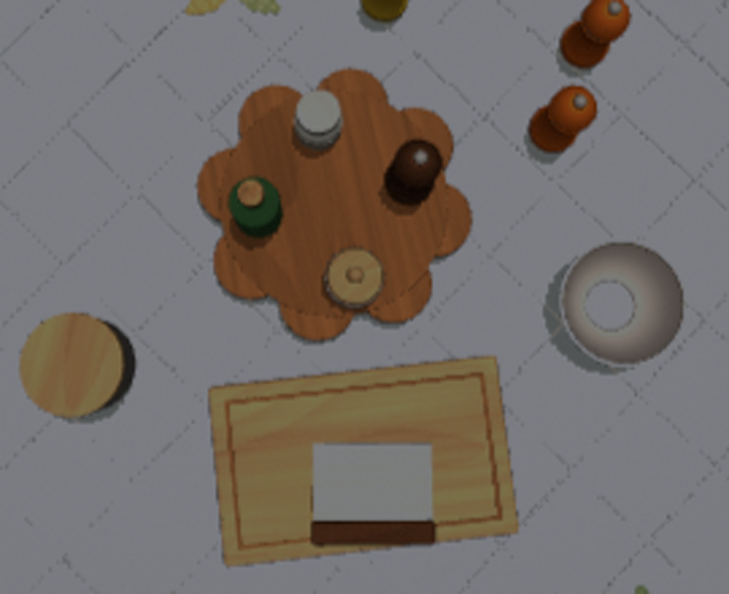

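```bash
python3 - <<'E'
from h import *
d=ctrl.get_image("top")
x0,y0,x1,y1=255,140,390,262
hsv=cv2.cvtColor(d["frame"][y0:y1,x0:x1],cv2.COLOR_BGR2HSV)
for p in((300,180),(324,206),(260,150),(353,193),(385,200),(362,215),(320,254)):print(p,hsv[p[1]-y0,p[0]-x0])
def tray2(d,s0=110):
    m=((hsv[...,1]>s0)&(hsv[...,2]>25)).astype(np.uint8)*255
    cs,_=cv2.findContours(m,cv2.RETR_EXTERNAL,cv2.CHAIN_APPROX_NONE)
    k=max(cs,key=cv2.contourArea)[:,0]+[x0,y0];P=bp(d,k,38)
    print(s0,len(k),P.min(0),P.max(0))
    def f(p):
        v=P-p[:2];return np.hypot(*v.T)-p[3]-rad(np.arctan2(v[:,1],v[:,0]),p[2])
    s=min((least_squares(f,[555,12,q,0],loss="soft_l1",f_scale=2) for q in np.arange(8)*np.pi/32),key=lambda s:s.cost)
    print(s.x,s.cost,np.degrees(s.x[2]))
    img=d["frame"].copy()
    return k,s
for s0 in(70,110,130):k,s=tray2(d,s0)
for p in k[::6]:img=cv2.circle(d["frame"],tuple(int(v) for v in p),0,(0,255,0),-1)
cv2.imwrite("pics/c2.png",cv2.resize(d["frame"][130:270,245:400],None,fx=3,fy=3,interpolation=0))
E
```

```text
(300, 180) [ 12 171  94]
(324, 206) [ 12 173 103]
(260, 150) [113  16 131]
(353, 193) [ 11 180  44]
(385, 200) [113  16 130]
(362, 215) [ 12 172 104]
(320, 254) [ 13 170 111]
70 356 [ 412.48526908 -127.3114154 ] [693.45315031 153.44265033]
[ 5.51302373e+02  1.33877561e+01  2.02478985e-01 -2.69194287e+00] 5082.411837750153 11.601191286030188
110 356 [ 412.55140162 -127.07098487] [690.71802374 153.40031424]
[ 5.51244560e+02  1.34036103e+01  2.02019760e-01 -3.61221681e+00] 5177.529944458888 11.57487965248346
130 357 [ 412.61753027 -124.7604381 ] [690.71802374 150.70596857]
[ 5.51367554e+02  1.33724771e+01  2.03016801e-01 -4.04421954e+00] 5356.317508490428 11.632005853585877
```

View pics/c2.png

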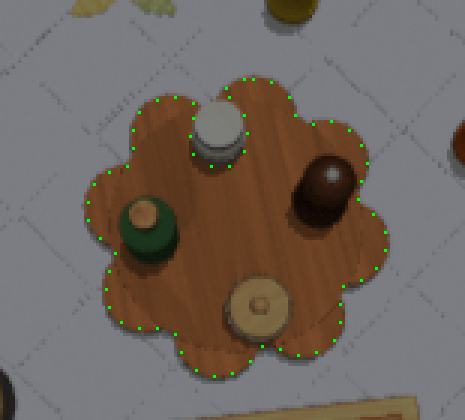

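```bash
cat >> h.py <<'E'
from scipy.spatial.transform import Rotation as Ro
_r0=rad
def rad(th,ph): return np.maximum(_r0(th,ph),118)
EDGE=(bp(ctrl_d:=ctrl.get_image("top"),[(277.4,273.7),(383.7,262.2)],16)) if 0 else np.array([[364.8,145.0],[388.7,-151.0]])
def look():
    d=ctrl.get_image("top");s,n=tray(d);return d,s.x,s.cost
def rel(phi,r,z,c,xdir):
    """tool-frame shift (m) and turn to reach polar (phi deg,r) about c, tcp height z, tool x at angle xdir deg"""
    o=ctrl.get_obs();R=Ro.from_rotvec(o["orientation"]).as_matrix();p=np.radians(phi)
    t=np.array([c[0]+r*np.cos(p),c[1]+r*np.sin(p),z])
    x=np.degrees(np.arctan2(R[1,0],R[0,0]))
    return (R.T@(t-o["ee_pos"])/1000).round(4),"turn",np.radians((x-xdir+180)%360-180).round(4),"tgt",t.round(1)
def polar(c):
    o=ctrl.get_obs();R=Ro.from_rotvec(o["orientation"]).as_matrix();v=o["ee_pos"][:2]-c
    return "phi %.1f r %.1f z %.1f xdir %.1f F %s t %.1f q6 %.2f"%(np.degrees(np.arctan2(v[1],v[0])),np.hypot(*v),o["ee_pos"][2],np.degrees(np.arctan2(R[1,0],R[0,0])),o["ft_force"].round(2),o["t"],o["qpos"][5])
E
python3 - <<'E'
from h import *
d,x,c=look();print(x,c,np.degrees(x[2]))
e=bp(d,[(277.4,273.7),(383.7,262.2)],16);m=e.mean(0);print(e,m)
b=bp(d,[(356,187.7)],180)[0]-x[:2];print("mill ang",np.degrees(np.arctan2(b[1],b[0])),np.hypot(*b))
f=m-x[:2];print("front",np.degrees(np.arctan2(f[1],f[0])),np.hypot(*f))
t=e[0]-e[1];print("edge normal",np.degrees(np.arctan2(-t[0],t[1])))
h=np.degrees(x[2])-135
print(h,rel(h,180,241,x[:2],h+180),polar(x[:2]))
E
```

```text
[5.50314959e+02 1.31736966e+01 2.05667216e-01] 5820.331727224008 11.78386347609468
[[ 364.5920683   145.01988753]
 [ 388.90271774 -151.0895555 ]] [376.74739302  -3.03483398]
mill ang -74.98631342913295 81.06598891942761
front -174.66493144292238 174.3227359354401
edge normal 4.6934694448637835
-123.21613652390532 (array([ 0.3823, -0.3477,  0.0005]), 'turn', np.float64(-0.6593), 'tgt', array([ 451.7, -137.4,  241. ])) phi -119.9 r 696.3 z 241.3 xdir 19.0 F [-0.04 -0.31  0.03] t 0.2 q6 -0.02
```

```bash
python3 - <<'E'
from h import *
d=ctrl.get_image("top")
x0,y0,x1,y1=255,140,390,262
hsv=cv2.cvtColor(d["frame"][y0:y1,x0:x1],cv2.COLOR_BGR2HSV)
m=(hsv[...,1]>110).astype(np.uint8)*255
k=max(cv2.findContours(m,0,cv2.CHAIN_APPROX_NONE)[0],key=cv2.contourArea)[:,0]+[x0,y0]
P=bp(d,k,38);c0=np.array([552,13])
v=P-c0;th=np.degrees(np.arctan2(v[:,1],v[:,0]));r=np.hypot(*v.T)
for a in range(-180,180,5):
    i=(th>=a)&(th<a+5);print(a+2.5,r[i].mean().round(0),end="; ")
for a in range(0,45,3):print(a,np.abs(r-rad(np.radians(th),np.radians(a))).mean().round(2))
E
```

```text
-177.5 129.0; -172.5 118.0; -167.5 115.0; -162.5 123.0; -157.5 132.0; -152.5 137.0; -147.5 140.0; -142.5 140.0; -137.5 136.0; -132.5 128.0; -127.5 118.0; -122.5 115.0; -117.5 123.0; -112.5 132.0; -107.5 138.0; -102.5 140.0; -97.5 139.0; -92.5 136.0; -87.5 129.0; -82.5 119.0; -77.5 116.0; -72.5 120.0; -67.5 132.0; -62.5 138.0; -57.5 140.0; -52.5 140.0; -47.5 136.0; -42.5 130.0; -37.5 120.0; -32.5 116.0; -27.5 122.0; -22.5 132.0; -17.5 139.0; -12.5 141.0; -7.5 98.0; -2.5 112.0; 2.5 119.0; 7.5 78.0; 12.5 54.0; 17.5 104.0; 22.5 105.0; 27.5 98.0; 32.5 141.0; 37.5 141.0; 42.5 137.0; 47.5 129.0; 52.5 120.0; 57.5 116.0; 62.5 122.0; 67.5 132.0; 72.5 139.0; 77.5 140.0; 82.5 141.0; 87.5 137.0; 92.5 131.0; 97.5 121.0; 102.5 116.0; 107.5 124.0; 112.5 133.0; 117.5 138.0; 122.5 141.0; 127.5 141.0; 132.5 136.0; 137.5 131.0; 142.5 120.0; 147.5 115.0; 152.5 122.0; 157.5 131.0; 162.5 138.0; 167.5 141.0; 172.5 141.0; 177.5 136.0; 0 17.17
3 15.56
6 13.4
9 11.08
12 10.3
15 11.35
18 13.52
21 15.53
24 17.12
27 18.34
30 19.17
33 19.57
36 19.51
39 19.06
42 18.27
```

Call:
arm_command([
  {"linear": [0.03, -0.0275, 0], "turn": 0},
  {"linear": [0.03, -0.0275, 0], "turn": 0},
  {"linear": [0.03, -0.0275, 0], "turn": 0},
  {"linear": [0.03, -0.0275, 0], "turn": 0},
  {"linear": [0.03, -0.0275, 0], "turn": 0},
  {"linear": [0.03, -0.0275, 0], "turn": 0},
  {"linear": [0.03, -0.0275, 0], "turn": 0},
  {"linear": [0.03, -0.0275, 0], "turn": 0},
  {"linear": [0.03, -0.0275, 0], "turn": 0},
  {"linear": [0.03, -0.0275, 0], "turn": 0},
], jaw=-1)

```text
t: 1.3
ee_pos: [398.2, -231.7, 241.9]
orientation: [3.098, 0.518, 0.001]
ft_force: [0.6, -0.0, -0.3]
width: 11.5
grasp_force: 0.0
```

Call:
arm_command([
  {"linear": [0.028, -0.024, 0], "turn": 0},
  {"linear": [0.027, -0.024, 0], "turn": 0},
  {"linear": [0.027, -0.024, 0], "turn": 0},
  {"linear": [0, 0, 0.02], "turn": -0.132},
  {"linear": [0, 0, 0.02], "turn": -0.132},
  {"linear": [0, 0, 0.02], "turn": -0.132},
  {"linear": [0, 0, 0.02], "turn": -0.132},
  {"linear": [0, 0, 0.02], "turn": -0.132},
  {"linear": [0, 0, 0], "turn": 0},
  {"linear": [0, 0, 0], "turn": 0},
])

```text
t: 2.3
ee_pos: [451.7, -138.4, 141.8]
orientation: [-2.765, -1.49, 0.001]
ft_force: [-0.1, 0.6, -0.1]
width: 0.7
grasp_force: 0.0
```

```bash
python3 - <<'E'
from h import *
c=np.array([551.5,13.2]);print(polar(c),rel(-123.2,180,43,c,56.8),ctrl.get_obs()["width"])
E
```

```text
phi -123.3 r 181.5 z 141.8 xdir 56.6 F [-0.11  0.59 -0.07] t 2.3 q6 0.26 (array([0.0015, 0.0005, 0.0988]), 'turn', np.float64(-0.0031), 'tgt', array([ 452.9, -137.4,   43. ])) 0.6988140577434382
```

Call:
arm_command([
  {"linear": [0, 0, 0.02], "turn": 0},
  {"linear": [0, 0, 0.02], "turn": 0},
  {"linear": [0, 0, 0.02], "turn": 0},
  {"linear": [0, 0, 0.02], "turn": 0},
  {"linear": [0, 0, 0.019], "turn": 0},
  {"linear": [0.01, 0, 0], "turn": 0},
  {"linear": [0.01, 0, 0], "turn": 0},
  {"linear": [0, 0, 0], "turn": 0},
  {"linear": [0, 0, 0], "turn": 0},
])

```text
t: 3.2
ee_pos: [463.8, -121.4, 43.8]
orientation: [2.761, 1.495, 0.002]
ft_force: [-0.1, -0.1, 0.1]
width: 0.4
grasp_force: 0.0
```

```bash
python3 - <<'E'
from h import *
c=np.array([551.5,13.2]);print(polar(c),rel(-123.2,139,43,c,56.8))
a=ctrl.get_image("scene")["frame"][90:260,200:460];b=ctrl.get_image("top")["frame"][130:300,220:480]
cv2.imwrite("pics/p3.png",cv2.resize(np.hstack([a,b]),None,fx=1.5,fy=1.5))
E
```

```text
phi -123.1 r 160.6 z 43.8 xdir 56.9 F [-0.1  -0.12  0.1 ] t 3.2 q6 0.30 (array([ 0.0216, -0.0003,  0.0008]), 'turn', np.float64(0.0011), 'tgt', array([ 475.4, -103.1,   43. ]))
```

View pics/p3.png

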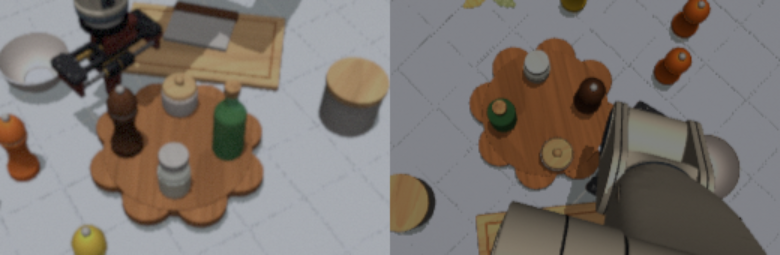

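The gripper stands outside the tray by the hollow between the mill and the salt pot. In the right-hand picture it is near (650,150), and it is clear of both things. I'll move in now.

Call:
arm_command([
  {"linear": [0.004, 0, 0], "turn": 0},
  {"linear": [0.005, 0, 0], "turn": 0},
  {"linear": [0.005, 0, 0], "turn": 0},
  {"linear": [0.004, 0, 0], "turn": 0},
  {"linear": [0.002, 0, 0], "turn": 0},
  {"linear": [0, 0, 0], "turn": 0},
  {"linear": [0, 0, 0], "turn": 0},
])

```text
t: 4.0
ee_pos: [473.6, -104.8, 42.6]
orientation: [-2.763, -1.495, 0.0]
ft_force: [1.2, 0.0, 0.0]
width: 0.6
grasp_force: 0.0
```

Call:
arm_command([
  {"linear": [0, -0.0012, 0], "turn": 0.0087},
  {"linear": [0, -0.0012, 0], "turn": 0.0087},
  {"linear": [0, -0.0024, 0], "turn": 0.0175},
  {"linear": [0, -0.0024, 0], "turn": 0.0175},
  {"linear": [0.0001, -0.0036, 0], "turn": 0.0262},
  {"linear": [0.0001, -0.0036, 0], "turn": 0.0262},
  {"linear": [0.0001, -0.0048, 0], "turn": 0.0349},
  {"linear": [0.0001, -0.0048, 0], "turn": 0.0349},
  {"linear": [0.0001, -0.0048, 0], "turn": 0.0349},
  {"linear": [0.0001, -0.0048, 0], "turn": 0.0349},
])

```text
t: 5.0
ee_pos: [447.7, -82.9, 42.7]
orientation: [-2.926, -1.143, 0.0]
ft_force: [0.6, -0.5, -0.1]
width: 0.7
grasp_force: 0.3
```

```bash
python3 - <<'E'
from h import *
c=np.array([551.5,13.2]);print(polar(c))
b=ctrl.get_image("top")["frame"][130:300,220:480]
a=ctrl.get_image("scene")["frame"][90:260,200:460]
cv2.imwrite("pics/p4.png",cv2.resize(np.hstack([a,b]),None,fx=1.5,fy=1.5))
E
```

```text
phi -137.2 r 141.5 z 42.7 xdir 42.7 F [ 0.55 -0.52 -0.06] t 5.0 q6 0.62
```

View pics/p4.png

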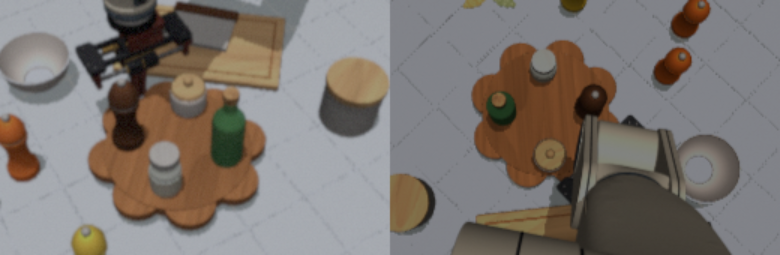

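The tray is turning with the fingertip: the spice jar moved from (537,65) to (543,65) and the things stay upright. I'll keep going.

Call:
arm_command([
  {"linear": [0.0002, -0.006, 0], "turn": 0.0436},
  {"linear": [0.0002, -0.0073, 0], "turn": 0.0524},
  {"linear": [0.0003, -0.0073, 0], "turn": 0.0524},
  {"linear": [0.0003, -0.0073, 0], "turn": 0.0524},
  {"linear": [0.0003, -0.0073, 0], "turn": 0.0524},
  {"linear": [0.0003, -0.0073, 0], "turn": 0.0524},
  {"linear": [0.0003, -0.0073, 0], "turn": 0.0524},
  {"linear": [0.0003, -0.0073, 0], "turn": 0.0524},
  {"linear": [0.0003, -0.0073, 0], "turn": 0.0524},
  {"linear": [0.0003, -0.0073, 0], "turn": 0.0524},
])

```text
t: 6.1
ee_pos: [414.5, -19.9, 42.6]
orientation: [-3.121, -0.361, 0.003]
ft_force: [-2.5, -1.4, 2.0]
width: 0.4
grasp_force: 1.1
```

```bash
python3 - <<'E'
from h import *
c=np.array([551.5,13.2]);print(polar(c))
E
```

```text
phi -166.4 r 140.9 z 42.6 xdir 13.2 F [-2.54 -1.43  1.96] t 6.1 q6 1.26
```

Call:
arm_command([
  {"linear": [0.0002, -0.0073, 0], "turn": 0.0524},
  {"linear": [0.0002, -0.0073, 0], "turn": 0.0524},
  {"linear": [0.0002, -0.0073, 0], "turn": 0.0524},
  {"linear": [0.0002, -0.0073, 0], "turn": 0.0524},
  {"linear": [0.0002, -0.0073, 0], "turn": 0.0524},
  {"linear": [0.0002, -0.0073, 0], "turn": 0.0524},
  {"linear": [0.0002, -0.0073, 0], "turn": 0.0524},
  {"linear": [0.0002, -0.0073, 0], "turn": 0.0524},
  {"linear": [0.0002, -0.0073, 0], "turn": 0.0524},
  {"linear": [0.0002, -0.0073, 0], "turn": 0.0524},
])

```text
t: 7.1
ee_pos: [415.8, 52.2, 42.4]
orientation: [3.107, -0.459, -0.006]
ft_force: [-5.1, 1.0, 2.7]
width: 0.5
grasp_force: 2.0
```

```bash
python3 - <<'E'
from h import *
c=np.array([551.5,13.2]);print(polar(c))
b=ctrl.get_image("top")["frame"][130:300,220:480]
a=ctrl.get_image("scene")["frame"][90:260,200:460]
cv2.imwrite("pics/p5.png",cv2.resize(np.hstack([a,b]),None,fx=1.5,fy=1.5))
E
```

```text
phi 164.0 r 141.2 z 42.4 xdir -16.8 F [-5.12  0.98  2.7 ] t 7.1 q6 1.96
```

View pics/p5.png

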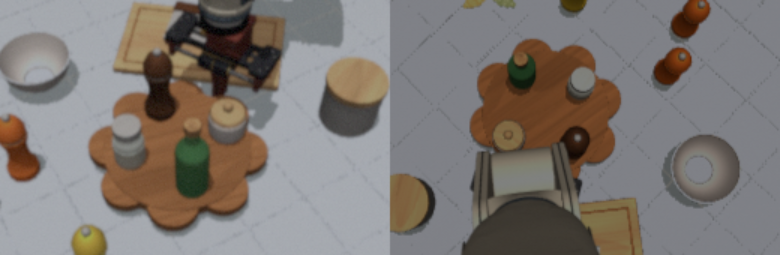

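The mill is now front right, at about (575,140) in the right-hand picture, after roughly 70° of turn. Everything on the tray is still upright. I'll go about 20° more, slow down, and back out.

Call:
arm_command([
  {"linear": [0.0001, -0.0073, 0], "turn": 0.0524},
  {"linear": [0.0001, -0.0073, 0], "turn": 0.0524},
  {"linear": [0.0001, -0.0061, 0], "turn": 0.0436},
  {"linear": [0.0001, -0.0061, 0], "turn": 0.0436},
  {"linear": [0.0001, -0.0049, 0], "turn": 0.0349},
  {"linear": [0.0001, -0.0049, 0], "turn": 0.0349},
  {"linear": [0, -0.0036, 0], "turn": 0.026},
  {"linear": [0, -0.0024, 0], "turn": 0.0175},
  {"linear": [0, -0.0018, 0], "turn": 0.013},
  {"linear": [0, -0.001, 0], "turn": 0.007},
])

```text
t: 8.2
ee_pos: [437.0, 92.8, 42.6]
orientation: [2.993, -0.954, -0.001]
ft_force: [-3.2, 2.2, 0.6]
width: 0.3
grasp_force: 1.5
```

Call:
arm_command([
  {"linear": [0, 0, 0], "turn": 0},
  {"linear": [0, 0, 0], "turn": 0},
  {"linear": [-0.003, 0, 0], "turn": 0},
  {"linear": [-0.006, 0, 0], "turn": 0},
  {"linear": [-0.01, 0, 0], "turn": 0},
  {"linear": [-0.01, 0, 0], "turn": 0},
  {"linear": [-0.006, 0, -0.02], "turn": 0},
  {"linear": [0, 0, -0.04], "turn": 0},
  {"linear": [0, 0, -0.045], "turn": 0},
  {"linear": [0, 0, -0.045], "turn": 0},
])

```text
t: 9.2
ee_pos: [407.6, 113.4, 194.0]
orientation: [2.993, -0.953, -0.001]
ft_force: [1.1, -0.9, 0.3]
width: 0.3
grasp_force: 0.0
```

```bash
python3 - <<'E'
from h import *
c=np.array([551.5,13.2]);print(polar(c))
d=ctrl.get_image("top");cv2.imwrite("pics/p6.png",cv2.resize(d["frame"][140:300,255:400],None,fx=3,fy=3,interpolation=cv2.INTER_CUBIC))
E
```

```text
phi 145.2 r 175.3 z 194.0 xdir -35.3 F [ 1.06 -0.87  0.26] t 9.2 q6 2.43
```

View pics/p6.png

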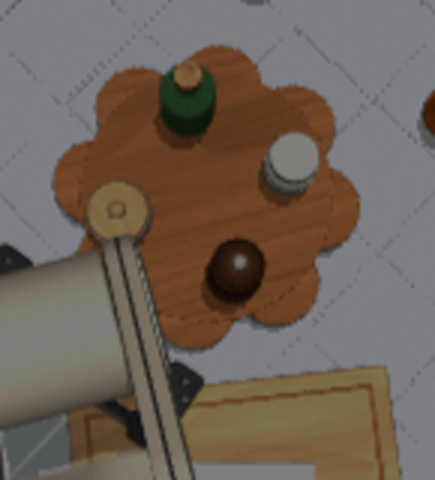

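The arm has backed out and all four things are upright. The steel ball on the mill is at crop (239,260), which is (334.7,226.7) in the full picture. The mill is still a little short of front.

```bash
python3 - <<'E'
from h import *
c=np.array([551.5,13.2]);d=ctrl.get_image("top")
for n,uv in(("now",(334.7,226.7)),("start",(355.9,187.9))):
    b=bp(d,[uv],180)[0]-c;print(n,np.degrees(np.arctan2(b[1],b[0])),np.hypot(*b))
m=np.array([376.7,-3.0]);n=np.array([np.cos(np.radians(4.69)),np.sin(np.radians(4.69))]);b+=0
q=bp(d,[(334.7,226.7)],180)[0]-m;print("mill in edge frame",q@n,q@[-n[1],n[0]])
hsv=cv2.cvtColor(d["frame"][140:262,255:390],cv2.COLOR_BGR2HSV);mk=((hsv[...,1]>110)).astype(np.uint8)*255
k=max(cv2.findContours(mk,0,cv2.CHAIN_APPROX_NONE)[0],key=cv2.contourArea)[:,0]+[255,140];P=bp(d,k,38)-c
th=np.degrees(np.arctan2(P[:,1],P[:,0]));r=np.hypot(*P.T);i=(th>-165)&(th<60)
ph=np.arange(0,45,.25);e=[np.minimum(np.abs(r[i]-rad(np.radians(th[i]),np.radians(p))),8).mean() for p in ph];print("phase",ph[np.argmin(e)],min(e))
E
```

```text
now -162.95860810628125 78.68663323137206
start -76.09850645585213 80.41562773118032
mill in edge frame 98.67393780718214 -14.978283841387896
phase 15.5 3.152553762810932
```

Call:
arm_command([
  {"linear": [0, 0, -0.03], "turn": -0.14},
  {"linear": [0, 0, -0.03], "turn": -0.14},
  {"linear": [0, 0, 0], "turn": -0.14},
  {"linear": [0, 0, 0], "turn": -0.14},
  {"linear": [0, 0, 0], "turn": -0.14},
  {"linear": [0, 0, 0], "turn": -0.14},
  {"linear": [0, 0, 0], "turn": -0.14},
  {"linear": [0, 0, 0], "turn": -0.14},
  {"linear": [0, 0, 0], "turn": -0.14},
  {"linear": [0, 0, 0], "turn": -0.14},
])

```text
t: 10.3
ee_pos: [407.9, 113.3, 251.6]
orientation: [-2.9, -1.208, 0.002]
ft_force: [-0.2, 0.2, -0.0]
width: 0.8
grasp_force: 0.0
```

Call:
arm_command([
  {"linear": [0, 0, 0], "turn": -0.13},
  {"linear": [0, 0, 0], "turn": -0.13},
  {"linear": [0, 0, 0], "turn": 0},
  {"linear": [0, 0, 0], "turn": 0},
])

```text
t: 10.7
ee_pos: [408.2, 113.2, 252.0]
orientation: [-2.726, -1.561, 0.001]
ft_force: [-0.1, 0.9, -0.1]
width: 0.7
grasp_force: 0.0
```

```bash
python3 - <<'E'
from h import *
c=np.array([551.5,13.2]);print(polar(c),rel(-120,180,254,c,60))
E
```

```text
phi 145.1 r 174.7 z 252.0 xdir 59.6 F [-0.08  0.9  -0.09] t 10.7 q6 0.77 (array([-0.1937,  0.1755, -0.002 ]), 'turn', np.float64(-0.0074), 'tgt', array([ 461.5, -142.7,  254. ]))
```

Call:
arm_command([
  {"linear": [-0.0194, 0.0175, 0], "turn": 0},
  {"linear": [-0.0194, 0.0175, 0], "turn": 0},
  {"linear": [-0.0194, 0.0175, 0], "turn": 0},
  {"linear": [-0.0194, 0.0175, 0], "turn": 0},
  {"linear": [-0.0194, 0.0175, 0], "turn": 0},
  {"linear": [-0.0194, 0.0175, 0], "turn": 0},
  {"linear": [-0.0194, 0.0175, 0], "turn": 0},
  {"linear": [-0.0194, 0.0175, 0], "turn": 0},
  {"linear": [-0.0194, 0.0175, 0], "turn": 0},
  {"linear": [-0.0194, 0.0175, 0], "turn": -0.007},
])

```text
t: 11.7
ee_pos: [462.2, -143.6, 252.3]
orientation: [-2.721, -1.57, 0.0]
ft_force: [0.8, -0.3, 0.5]
width: 0.6
grasp_force: 0.0
```

Call:
arm_command([
  {"linear": [0, 0, 0.03], "turn": 0},
  {"linear": [0, 0, 0.03], "turn": 0},
  {"linear": [0, 0, 0.03], "turn": 0},
  {"linear": [0, 0, 0.03], "turn": 0},
  {"linear": [0, 0, 0.03], "turn": 0},
  {"linear": [0, 0, 0.03], "turn": 0},
  {"linear": [0, 0, 0.02], "turn": 0},
  {"linear": [0, 0, 0.01], "turn": 0},
  {"linear": [0, 0, 0], "turn": 0},
  {"linear": [0, 0, 0], "turn": 0},
])

```text
t: 12.7
ee_pos: [462.6, -142.8, 43.1]
orientation: [2.719, 1.573, 0.001]
ft_force: [0.5, 0.3, 1.0]
width: 0.5
grasp_force: 0.0
```

```bash
python3 - <<'E'
from h import *
c=np.array([551.5,13.2]);print(polar(c),rel(-120,140.5,43,c,60))
E
```

```text
phi -119.7 r 179.5 z 43.1 xdir 60.1 F [0.46 0.25 0.98] t 12.7 q6 0.20 (array([ 0.039 , -0.0009,  0.0001]), 'turn', np.float64(0.0018), 'tgt', array([ 481.2, -108.5,   43. ]))
```

Call:
arm_command([
  {"linear": [0.008, -0.0009, 0], "turn": 0},
  {"linear": [0.008, 0, 0], "turn": 0},
  {"linear": [0.007, 0, 0], "turn": 0},
  {"linear": [0.006, 0, 0], "turn": 0},
  {"linear": [0.005, 0, 0], "turn": 0},
  {"linear": [0.003, 0, 0], "turn": 0},
  {"linear": [0.002, 0, 0], "turn": 0},
  {"linear": [0, 0, 0], "turn": 0},
  {"linear": [0, 0, 0], "turn": 0},
])

```text
t: 13.6
ee_pos: [480.8, -108.5, 42.6]
orientation: [-2.719, -1.574, 0.0]
ft_force: [0.0, -0.7, 0.3]
width: 0.7
grasp_force: 0.0
```

Call:
arm_command([
  {"linear": [0, -0.0024, 0], "turn": 0.0175},
  {"linear": [0, -0.0024, 0], "turn": 0.0175},
  {"linear": [0, -0.0036, 0], "turn": 0.0262},
  {"linear": [0.0001, -0.0049, 0], "turn": 0.0349},
  {"linear": [0.0001, -0.0049, 0], "turn": 0.0349},
  {"linear": [0.0001, -0.0049, 0], "turn": 0.0349},
  {"linear": [0.0001, -0.0049, 0], "turn": 0.0349},
  {"linear": [0.0001, -0.0049, 0], "turn": 0.0349},
  {"linear": [0, -0.0036, 0], "turn": 0.0262},
  {"linear": [0, -0.0024, 0], "turn": 0.0175},
])

```text
t: 14.6
ee_pos: [449.8, -84.5, 42.7]
orientation: [-2.912, -1.178, 0.0]
ft_force: [0.6, -0.9, -0.6]
width: 0.8
grasp_force: 0.3
```

Call:
arm_command([
  {"linear": [0, 0, 0], "turn": 0},
  {"linear": [0, 0, 0], "turn": 0},
  {"linear": [0, 0, 0], "turn": 0},
  {"linear": [-0.003, 0, 0], "turn": 0},
  {"linear": [-0.006, 0, 0], "turn": 0},
  {"linear": [-0.01, 0, 0], "turn": 0},
  {"linear": [-0.01, 0, 0], "turn": 0},
  {"linear": [-0.01, 0, 0], "turn": 0},
  {"linear": [0, 0, 0], "turn": 0},
  {"linear": [0, 0, 0], "turn": 0},
])

```text
t: 15.6
ee_pos: [422.1, -112.3, 42.7]
orientation: [2.912, 1.179, 0.0]
ft_force: [-0.7, -0.1, -0.2]
width: 0.6
grasp_force: 0.0
```

```bash
python3 - <<'E'
from h import *
c=np.array([551.5,13.2]);print(polar(c))
d=ctrl.get_image("top");cv2.imwrite("pics/p7.png",cv2.resize(d["frame"][140:300,255:400],None,fx=3,fy=3,interpolation=cv2.INTER_CUBIC))
E
```

```text
phi -135.9 r 180.2 z 42.7 xdir 44.1 F [-0.71 -0.07 -0.19] t 15.6 q6 0.51
```

View pics/p7.png

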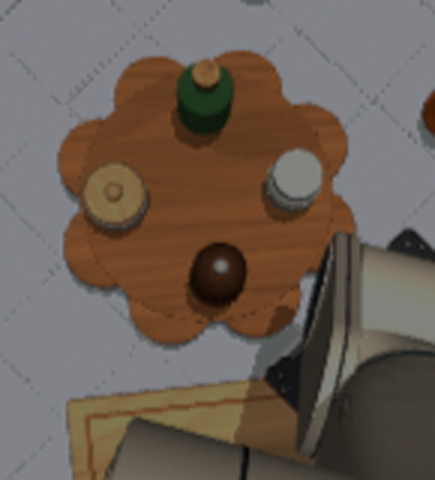

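The mill's ball is now at crop (221,265), which is (328.7,228.3) in the full picture. All four things are upright and the hand is clear of the tray.

```bash
python3 - <<'E'
from h import *
c=np.array([551.5,13.2]);d=ctrl.get_image("top");m=np.array([376.7,-3.0])
p=bp(d,[(328.7,228.3)],180)[0]
for a in (4.69,np.degrees(np.arctan2(*(c-m)[::-1]))):
    n=np.array([np.cos(np.radians(a)),np.sin(np.radians(a))]);q=p-m;print(a,q@n,q@[-n[1],n[0]])
b=p-c;print(np.degrees(np.arctan2(b[1],b[0])),np.hypot(*b))
E
```

```text
4.69 96.33478331446389 -0.06652047159708786
5.294895875599056 96.32871239282287 -1.0835450884330684
-173.92148382266612 79.22777886855222
```

Mill lies within about 1 mm of the line. I'll back the hand off upwards, check that nothing has moved, and hand in.

Call:
arm_command([
  {"linear": [-0.01, 0, -0.01], "turn": 0},
  {"linear": [0, 0, -0.03], "turn": 0},
  {"linear": [0, 0, -0.04], "turn": 0},
  {"linear": [0, 0, -0.04], "turn": 0},
  {"linear": [0, 0, -0.04], "turn": 0},
  {"linear": [0, 0, -0.02], "turn": 0},
  {"linear": [0, 0, 0], "turn": 0},
  {"linear": [0, 0, 0], "turn": 0},
  {"linear": [0, 0, 0], "turn": 0},
  {"linear": [0, 0, 0], "turn": 0},
])

```text
t: 16.7
ee_pos: [414.2, -118.6, 221.4]
orientation: [-2.91, -1.18, 0.003]
ft_force: [0.4, -1.1, -0.5]
width: 0.2
grasp_force: 0.0
```

```bash
python3 - <<'E'
from h import *
a=ctrl.get_image("top")["frame"][140:260,260:350];b=cv2.imread("pics/p7.png")
b=cv2.resize(b,None,fx=1/3,fy=1/3,interpolation=cv2.INTER_AREA)[0:120,5:95]
i=np.s_[10:110,5:75];print("change vs last picture",cv2.absdiff(a,b)[i].mean(),polar(np.array([551.5,13.2])))
print(ctrl.close_job())
E
```

```text
change vs last picture 1.5192380952380953 phi -136.1 r 190.2 z 221.5 xdir 44.1 F [ 0.37 -0.45 -0.42] t 16.8 q6 0.49
the job is handed in; nothing more can be done
None
```

I turned the tray about 98° clockwise in two pushes, took the hand away and handed the job in at 16.8 s; the last look put the mill about 1 mm off the board-edge line with all four things upright, but no verdict was returned.

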